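# Dock the teaching rover with its tapered nose loose in the charging funnel

### The job

Bring the small wheeled rover nose-first up to the blue funnel of the charging dock and nest its white tapered nose in it, in line with it, until the funnel's rim lies over the yellow band on the nose, and stop there before the two tapers wedge. Never ram or jam the nose into the dock. Leave the rover standing on its wheels and let go of it, the nose loose with a gap to the funnel all round; do not tip it over, and leave the power adapter, the spare wheel and the orange bin where they are.

Things in the scene. Friction and masses are not known exactly. Their poses are not given: they have to be found in the camera images.
- rover: Small wheeled rover, loose, 0.6 to 0.95 kg: round black base, two black wheels (64 mm diameter, 140 mm over both), a ball foot before and behind, grey round deck of 124 mm, its top 101 mm high. Its geared wheels do not turn: it slides stiffly or is carried. Origin on the table under its centre; x forward along the white nose, z up. The nose block's face is 75 mm ahead.
- handle (a point): Centre of the rover's red carry handle, 150 mm straight above its origin: a level bar 16 mm wide, 16 mm high, 106 mm long along the rover's x. Below it 41 mm are free down to the deck (29 mm over a 36 mm wide black disc in the middle); posts stand 48 mm before and behind the centre.
- nose_tip (a point): Centre of the nose's front end, 145 mm ahead of and 60 mm above the rover's origin. The nose is a level white tapered sleeve 70 mm long: radius 14 mm at the tip, growing evenly to 30 mm at the root. A yellow band 16 mm wide runs round it, 30 to 46 mm behind the tip. Axes as the rover's.
- dock: Charging dock, fixed to the table: grey foot plate (110 by 130 mm, 12 mm high, starting 20 mm behind the mouth), white housing 120 mm high, 75 to 125 mm behind the mouth, blue funnel. Origin on the table straight below the centre of the funnel's mouth; x is level and points from the mouth into the funnel, away from where the rover comes; z up.
- mouth (a point): Centre of the funnel's mouth, 60 mm above the table. The level bore runs along +x: radius 28 mm at the mouth, narrowing with the nose's taper to 13 mm at the closed bottom 65 mm in; wall 4 mm. In line, the tapers start to wedge when the nose tip is 57 to 61 mm inside; with the rim over the middle of the yellow band (tip 38 mm inside) the gap is 4 to 5 mm all round. Axes as the dock's.
- adapter: Black power adapter, 110 by 52 by 32 mm, 0.3 kg, loose bystander. Origin: centre of its underside.
- wheel: Spare wheel lying flat, black tyre 68 mm diameter, 22 mm high, loose bystander. Origin: centre of its underside.
- bin: Orange open parts bin, 110 by 80 by 45 mm, loose bystander. Origin: centre of its underside.
Not all that is in view belongs to the job. There is more than one size of the dock; the one meant has the size given above.

How it is judged (in metres and radians):
At the end, for the whole second after the job is handed in: The nose tip is 28 to 48 mm inside the funnel's mouth (rim over the yellow band), within 8 mm sideways and 6 mm in height of its axis and 0.14 rad of its direction; the rover stands on its wheels (tilt under 0.06 rad), at rest, and does not press on the dock (under 1 N) (x of nose_tip in the frame of mouth between 0.028 and 0.048 m and y of nose_tip in the frame of mouth between -0.008 and 0.008 m and z of nose_tip in the frame of mouth between -0.006 and 0.006 m and angle between the x axis of rover and the x axis of dock, either way round below 0.14 rad and angle between rover's own z axis and vertical below 0.06 rad and contact force between rover and dock below 1 N and linear speed of rover below 0.01 m/s); the robot touches nothing.
It fails at once if the rover is rammed against the dock (over 20 N) (contact force between rover and dock above 20 N).
It fails at once if the nose is driven into the funnel until it wedges (tip over 57 mm inside) (x of nose_tip in the frame of mouth above 0.057 m and distance between nose_tip and mouth below 0.07 m and y of nose_tip in the frame of mouth between -0.012 and 0.012 m and z of nose_tip in the frame of mouth below 0.012 m).
It fails at once if the rover is tipped over (tilt above 0.5 rad) (angle between rover's own z axis and vertical above 0.5 rad).
It fails at once if the power adapter, spare wheel or orange bin is moved by more than 25 mm (distance of any of adapter, wheel, bin from where it was at the start of the episode above 0.025 m).
It also fails if it takes over 45 s, if anything falls off the work surface, if the arm or the gripper's body presses on something with over 40 N, if the wrist force passes 120 N, or if a joint passes its speed limit or range.

### The arm

A 6-joint arm with a two-finger parallel gripper is mounted at the origin on the work surface. World frame = base frame: x ahead of the robot, y to its left, z up, the work surface at z = 0. Lengths are in mm, angles in rad, forces in N, time in s.
With the tool pointing down it reaches from about 275 to 1000 mm from the base axis. Payload 8.4 kg.
Tool frame: the origin (TCP) lies at the very end of the fingers, on their centre line; the grasp point (between the pads) lies 19 mm behind it; z points along the fingers, x is the direction in which the jaws open and shut, and the axes are right-handed (so a half turn about z gives the same grasp; the last joint's range is limited). The gripper opens to 85 mm and grips with 20 to 120 N. Pads are 22 mm wide; open, the fingers measure 114 mm over their backs; the gripper's body (76 mm by 85 mm) begins 54 mm behind the grasp point. The pads swing forward as they close: fully open they stand 13 mm farther back than shut.
Start: joints at [1.259, 0.353, 1.633, -0, 1.155, -0.002], TCP at [190.541, 595.249, 231.281] pointing down, gripper open.
Joint ranges: [-2.63, 2.63], [-0.92, 2.1], [0.06, 2.66], [-1.3, 4.44], [0, 2.69], [-3.02, 3.02]. Speed limits (rad/s): [2.22, 2.22, 2.79, 3.14, 3.14, 3.14].

### API

Orientations are given as [roll, pitch, yaw] about the fixed x, y, z axes, in that order (R = Rz(yaw) Ry(pitch) Rx(roll)).
In Python, from rig import r gives the robot as it stands.
- The arm moves only by the tool arm_command, never from a script. Its argument "targets" is a list of rows, each a list of 6 numbers: the shift along the tool's x, y, z in m, then the turn, a rotation vector about the tool's x, y, z in rad. A call has 1 to 20 rows; each row shifts and turns the commanded pose from where the row before left it, along the tool's axes as they then stand; what a row does not reach is not made up. A row lasts 1/12 s, in which the tool goes at most 41.7 mm and 7.16 degrees, less where a joint would pass 70% of its speed; a pose out of reach is approached as far as the arm can. A call is refused whole if a number of a shift passes 0.0417 or a number of a turn 0.125, either way. A call with a gripper value outside its range is refused whole. "fingers" is the finger opening in m, from 0 to 0.0854, set as the call begins (left out, the last holds). The fingers move at their own pace and stop on an object; "squeeze" is the grip in N (left out, the last holds). Time passes only in rows, so rows that do not move let the fingers close. It gives the time, the measured TCP pose, the force and the opening at its end, in the units of the state.
- r.sense(): the state, without advancing time (a new reading comes with each control period).
- r.grab_frame(name): name is "scene" or "top"; returns a dict with "image" (384x512x3 uint8, blue, green, red), "fx", "fy", "cx", "cy" (pixels), "xyz" and "orientation" of the camera in the world. Camera axes: x right, y down, z forward; pixel columns grow to the right and rows downward; lengths in mm; the calibration is good to about 2 mm. A picture is of the moment at which its call begins. There is no depth.
- r.sign_off(): hands the job in, once; it reports no verdict.
The state is a dict: "clock": time; "qpos": joint angles; "qvel": joint speeds; "joint_efforts": joint torques, N m; "eef_pos": TCP position; "tcp_rot": TCP orientation; "contact_force": force on the tool from outside, world axes, zero at the start; "wrist_torque": the same for the moment, N m; "opening": opening from 0.0 (shut) to 1.0 (fully open).
Only numpy, scipy, OpenCV 4.12 (cv2) and the standard library are available. Lean on these libraries where they do the work, as an engineer would, in place of code of your own. Each camera call takes 0.05 s, during which the arm holds its last target.

## Working session

There is one attempt and no reset: what is moved stays moved. The work goes in short steps, Python scripts to look and compute and a tool call to move; the robot and the scene stay as the last step left them, time stands still between calls to the robot, and variables do not carry over. Pictures are saved under pics/ and viewed, and the job is handed in when it is done.

Besides the shell and the picture viewer there is one more tool, called after ">>>" as name(argument=value, ...) on one line, values as JSON. arm_command: Moves the arm, as the interface text tells. Its arguments: {"type":"object","properties":{"targets":{"type":"array"},"fingers":{"type":"number"},"squeeze":{"type":"number"}},"required":["targets"]}

```bash
mkdir -p pics; ls; python3 - <<'E'
from rig import r
import cv2
for n in("scene","top"):
    f=r.grab_frame(n); cv2.imwrite(f"pics/{n}0.png",f["image"]); print(n,{k:f[k] for k in f if k!="image"})
print(r.sense())
E
```

```text
pics
scene {'fx': 470.79471015801903, 'fy': 470.79471015801903, 'cx': 260.596628823716, 'cy': 199.12872133940854, 'xyz': array([1392.06697088,  395.43082077,  803.87559889]), 'orientation': array([-2.18878429, -0.02141167,  2.01709536])}
top {'fx': 383.42502070426485, 'fy': 383.42502070426485, 'cx': 255.17485994210114, 'cy': 189.32002873330063, 'xyz': array([423.82926902, -33.2734737 , 971.17357045]), 'orientation': array([-3.01036247,  0.02959261, -1.59848177])}
{'clock': 0.1, 'qpos': array([ 1.25860470e+00,  3.53565062e-01,  1.63403200e+00, -1.38069579e-05,
        1.15520958e+00, -2.37066321e-03]), 'qvel': array([ 0.00010275, -0.0022069 , -0.00127696, -0.00110743, -0.00013876,
       -0.00105354]), 'joint_efforts': array([ 7.97051980e-04, -6.06361485e+01, -3.42817569e+01,  1.11679890e-05,
        4.13070884e-03, -2.87784580e-06]), 'eef_pos': array([190.41479652, 594.85354931, 230.65727567]), 'tcp_rot': array([3.14158291e+00, 1.21400725e-03, 1.26098094e+00]), 'contact_force': array([0.09748962, 0.43926996, 1.12242719]), 'wrist_torque': array([-0.0210166 , -0.00722994, -0.00592663]), 'opening': 1.0000548630162223}
```

View pics/scene0.png

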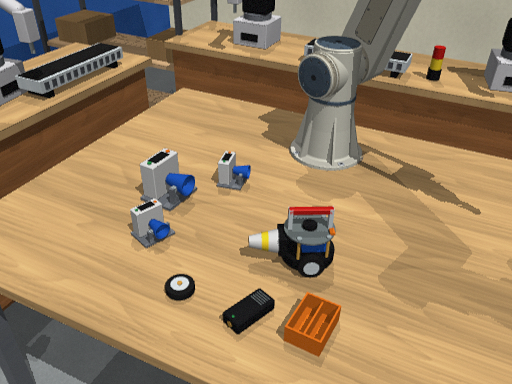

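View pics/top0.png

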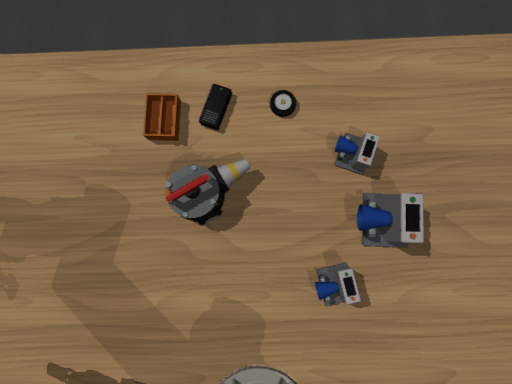

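The scene shows three docks in the top view: small at (357,152), large at (392,218) and small at (338,286). The rover is at (197,192), with its handle at (188,187) and nose tip at about (247,165). The large dock's foot plate is about 53 px wide, roughly 130 mm, so it fits the description. The small ones are about 80 mm. I'll confirm with an enlarged crop and measurements.

```bash
cat > h.py <<'E'
import numpy as np,cv2
from scipy.spatial.transform import Rotation as R
def ray(f,uv):
    d=np.array([(uv[0]-f["cx"])/f["fx"],(uv[1]-f["cy"])/f["fy"],1.])
    return np.array(f["xyz"]),R.from_euler("xyz",f["orientation"]).as_matrix()@(d/np.linalg.norm(d))
def onplane(f,uv,z):
    o,d=ray(f,uv); return o+d*(z-o[2])/d[2]
def tri(f,u,g,v):
    o,d=ray(f,u);p,e=ray(g,v)
    s,t=np.linalg.lstsq(np.c_[d,-e],p-o,rcond=None)[0]
    a,b=o+s*d,p+t*e
    return (a+b)/2,np.linalg.norm(a-b)
def proj(f,P):
    c=R.from_euler("xyz",f["orientation"]).as_matrix().T@(np.array(P)-f["xyz"])
    return np.array([f["cx"]+f["fx"]*c[0]/c[2],f["cy"]+f["fy"]*c[1]/c[2]])
E
python3 - <<'E'
from rig import r
from h import *
import pickle
fs={n:r.grab_frame(n) for n in("scene","top")}
pickle.dump(fs,open("f0.pkl","wb"))
t=fs["top"]["image"];s=fs["scene"]["image"]
a=cv2.resize(t[130:310,300:440],None,fx=4,fy=4,interpolation=cv2.INTER_CUBIC)[:600]
cv2.imwrite("pics/c_top_dock.png",a[:, :])
cv2.imwrite("pics/c_top_rover.png",cv2.resize(t[145:235,150:260],None,fx=6.5,fy=6.5,interpolation=cv2.INTER_CUBIC))
cv2.imwrite("pics/c_sc_dock.png",cv2.resize(s[140:250,120:260],None,fx=5.4,fy=5.4,interpolation=cv2.INTER_CUBIC))
cv2.imwrite("pics/c_sc_rover.png",cv2.resize(s[195:285,235:345],None,fx=6.5,fy=6.5,interpolation=cv2.INTER_CUBIC))
E
```

```text
(no output)
```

View pics/c_top_dock.png

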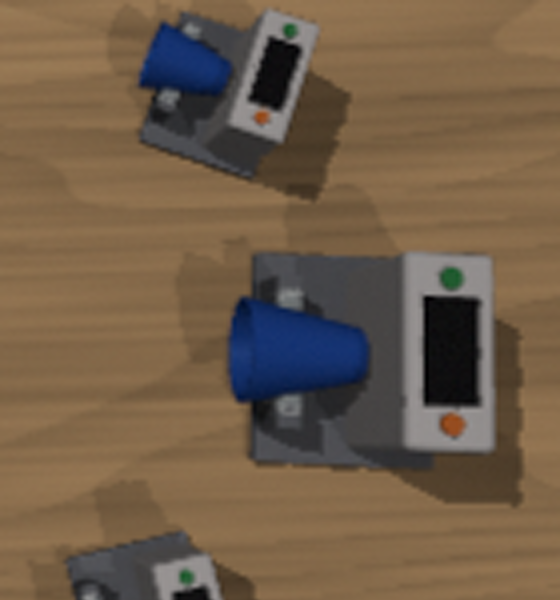

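View pics/c_sc_dock.png

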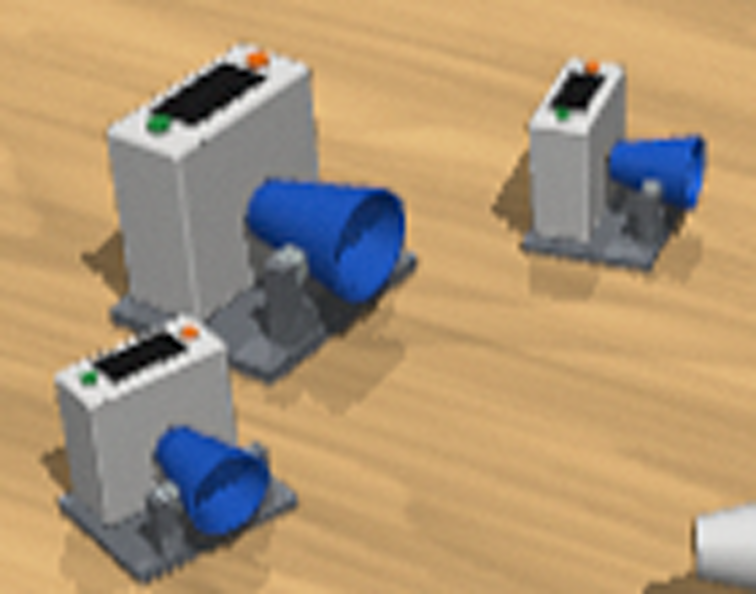

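View pics/c_top_rover.png

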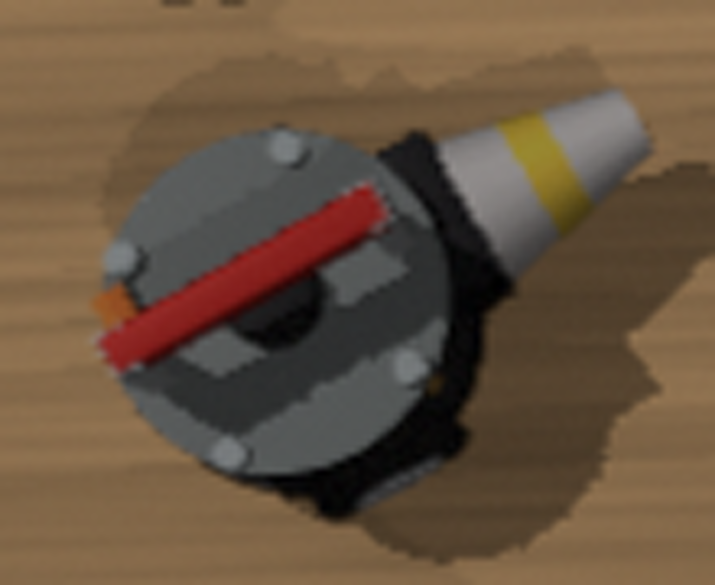

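View pics/c_sc_rover.png

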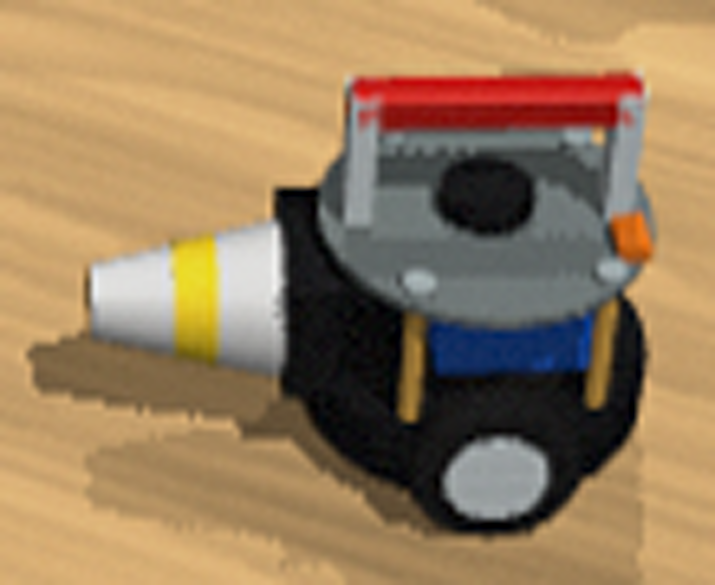

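The crops confirm the large dock: its rim is about twice the radius of the small ones and wide enough for the nose. Next I'll measure the dock and rover from both views.

```bash
python3 - <<'E'
from h import *
import pickle
fs=pickle.load(open("f0.pkl","rb"));T,S=fs["top"],fs["scene"]
def cr(off,s): return lambda p:(np.array(p)+.5)/s-.5+np.array(off)
td,sd,tr,sr=cr((300,130),4),cr((120,140),5.4),cr((150,145),6.5),cr((235,195),6.5)
p=lambda n,x:print(n,np.round(x[0],1),"gap",round(float(x[1]),1))
p("mouth",tri(T,td((241,350)),S,sd((369,246))))
c=[tri(T,td(a),S,sd(b)) for a,b in [((404,253),(178,156)),((491,256),(112,131)),((494,450),(245,44)),((403,448),(311,69))]]
for x in c:p("hous",x)
p("tip lateral",tri(T,tr((635,118)),S,sr((90,298))))
# handle
for n,f in fs.items():
    h=cv2.cvtColor(f["image"],cv2.COLOR_BGR2HSV)
    m=(((h[...,0]<5)|(h[...,0]>174))&(h[...,1]>150)&(h[...,2]>70)).astype(np.uint8)
    k,l,st,ce=cv2.connectedComponentsWithStats(m); 
    for i in range(1,k):
        if st[i,4]>60:
            cc=cv2.findContours((l==i).astype(np.uint8),0,1)[0][0]
            print(n,st[i],ce[i],cv2.boxPoints(cv2.minAreaRect(cc)).round(1).tolist())
    # blue
    m=((abs(h[...,0].astype(int)-112)<12)&(h[...,1]>150)).astype(np.uint8)
    k,l,st,ce=cv2.connectedComponentsWithStats(m)
    for i in range(1,k):
        if st[i,4]>80 and st[i,1]>120: print(n,"blue",st[i],ce[i].round(1))
# top face handle, hand-picked ends
p("hA",tri(T,tr((372,205)),S,sr((353,92))))
p("hB",tri(T,tr((112,354)),S,sr((643,90))))
for uv in((121,204-0),):pass
print("plane158 handle ends",onplane(T,tr((376,207)),158),onplane(T,tr((109,354)),158))
print("mouth plane60", onplane(T,td((244,299)),60),onplane(T,td((238,401)),60))
E
```

```text
mouth [ 471.3 -255.5   58. ] gap 1.0
hous [ 519.3 -334.2  117.2] gap 1.0
hous [ 515.4 -380.1  117.6] gap 2.0
hous [ 409.1 -372.3  118.3] gap 2.5
hous [ 412.2 -325.7  116. ] gap 0.8
tip lateral [610.6   7.1  60.2] gap 1.3
scene [433  46  13  13 134] [438.75373134  51.8880597 ] [[432.20001220703125, 57.29999923706055], [435.5, 44.099998474121094], [445.3999938964844, 46.599998474121094], [442.1000061035156, 59.79999923706055]]
scene [289 207  45   8 294] [310.58503401 210.1292517 ] [[289.0, 207.0], [333.0, 207.0], [333.0, 214.0], [289.0, 214.0]]
scene blue [233 166  17  12 153] [242.  170.5]
scene blue [166 173  29  23 436] [181.3 182.5]
scene blue [149 219  21  20 268] [159.1 228.4]
scene blue [301 243  25  11 184] [313.1 248.4]
top [166 174  43  28 318] [187.10377358 187.29559748] [[164.8000030517578, 196.10000610351562], [205.6999969482422, 172.6999969482422], [209.10000610351562, 178.6999969482422], [168.1999969482422, 202.0]]
top blue [335 136  23  18 262] [345.6 145.7]
top blue [358 205  34  25 653] [372.5 217.5]
top blue [315 282  24  17 290] [325.8 288.4]
hA [565.2  90.2 154.3] gap 3.9
hB [517.  179.9 153.7] gap 1.4
plane158 handle ends [563.14609257  90.06967871 158.        ] [516.81363855 179.17631129 158.        ]
mouth plane60 [ 501.04108679 -258.16862108   60.        ] [ 441.19664156 -250.87264256   60.        ]
```

```bash
python3 - <<'E'
from h import *
import pickle
fs=pickle.load(open("f0.pkl","rb"));T,S=fs["top"],fs["scene"]
a=onplane(T,(166.5,199.05),158);b=onplane(T,(207.4,175.7),158);print("handle",a,b,(a+b)/2,np.degrees(np.arctan2(*(b-a)[1::-1])))
print("centroid",onplane(T,(187.1,187.3),158), tri(T,(187.1,187.3),S,(311.2,208.7)))
print("wheel,small docks",onplane(T,(283,103),22),onplane(T,(336,145),40),onplane(T,(318,288),40))
# yellow band centroid, white nose
for n,f in fs.items():
    h=cv2.cvtColor(f["image"],cv2.COLOR_BGR2HSV)
    m=((abs(h[...,0].astype(int)-26)<5)&(h[...,1]>190)).astype(np.uint8)
    k,l,st,ce=cv2.connectedComponentsWithStats(m)
    print(n,[(st[i].tolist(),ce[i].round(1)) for i in range(1,k) if st[i,4]>25])
E
```

```text
handle [516.77845012 178.84352928 158.        ] [564.72912856  90.10176049 158.        ] [540.75378934 134.47264488 158.        ] -61.615897789987564
centroid [540.84800159 134.25559519 158.        ] (array([541.55861087, 134.78719732, 153.90073762]), np.float64(0.6645460935638083))
wheel,small docks [771.21537503 -86.32309213  22.        ] [ 651.69330214 -212.04312171   40.        ] [ 308.10239033 -150.82225674   40.        ]
scene [([430, 59, 13, 12, 116], array([435.7,  64.6])), ([262, 232, 6, 19, 101], array([264.7, 240.6]))]
top []
```

>>> arm_command(targets=[[-0.0166,0.0237,0,0,0,0],[-0.0166,0.0237,0,0,0,0],[-0.0166,0.0237,0,0,0,0],[-0.0166,0.0237,0,0,0,0],[-0.0166,0.0237,0,0,0,0],[-0.0166,0.0237,0,0,0,0],[-0.0166,0.0237,0,0,0,0],[-0.0166,0.0237,0,0,0,0],[-0.0166,0.0237,0,0,0,0],[-0.0166,0.0237,0,0,0,0],[-0.0166,0.0237,0,0,0,0],[-0.0166,0.0237,0,0,0,0],[-0.0166,0.0237,0,0,0,0],[-0.0166,0.0237,0,0,0,0],[-0.0166,0.0237,0,0,0,0],[-0.0166,0.0237,0,0,0,0],[-0.0166,0.0237,0,0,0,0],[-0.0166,0.0237,0,0,0,0],[-0.0166,0.0237,0,0,0,0],[-0.0166,0.0237,0,0,0,0]], fingers=0.0854)

```text
clock: 1.87
eef_pos: [541.4, 133.2, 231.2]
tcp_rot: [-3.141, 0.0, 1.261]
contact_force: [0.1, -0.2, -0.2]
opening: 1.0
```

>>> arm_command(targets=[[0,0,0,0,0,0.095],[0,0,0,0,0,0.095],[0,0,0,0,0,0.095],[0,0,0,0,0,0.095],[0,0,0,0,0,0.095],[0,0,0,0,0,0.095],[0,0,0,0,0,0.095],[0,0,0,0,0,0.095],[0,0,0,0,0,0],[0,0,0,0,0,0]])

```text
clock: 2.7
eef_pos: [540.7, 134.5, 231.2]
tcp_rot: [-3.142, 0.0, 0.504]
contact_force: [0.6, -0.1, -0.2]
opening: 0.999
```

>>> arm_command(targets=[[0,0,0.01,0,0,0],[0,0,0.01,0,0,0],[0,0,0.01,0,0,0],[0,0,0.01,0,0,0],[0,0,0.01,0,0,0],[0,0,0.01,0,0,0],[0,0,0.01,0,0,0],[0,0,0.01,0,0,0],[0,0,0.01,0,0,0],[0,0,0.01,0,0,0],[0,0,0,0,0,0],[0,0,0,0,0,0]])

```text
clock: 3.7
eef_pos: [540.4, 134.5, 130.6]
tcp_rot: [-3.141, 0.001, 0.501]
contact_force: [-0.4, -0.0, -0.6]
opening: 0.999
```

```bash
python3 - <<'E'
from rig import r
from h import *
t=r.grab_frame("top")["image"];s=r.grab_frame("scene")["image"]
a=cv2.resize(t[145:235,150:260],(390,320),interpolation=2);b=cv2.resize(s[180:285,235:363],(390,320),interpolation=2)
cv2.imwrite("pics/g1.png",np.hstack([a,b]))
E
```

```text
(no output)
```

View pics/g1.png

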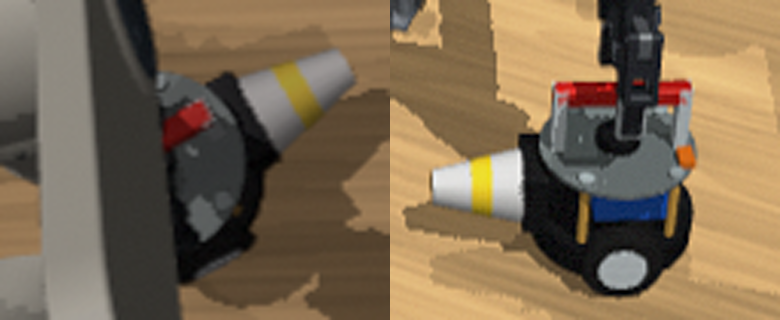

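The fingers straddle the bar at its middle. In the scene crop the finger is at about (635,90), with the bar running from 555 to 690. Closing now.

>>> arm_command(targets=[[0,0,0,0,0,0],[0,0,0,0,0,0],[0,0,0,0,0,0],[0,0,0,0,0,0],[0,0,0,0,0,0],[0,0,0,0,0,0],[0,0,0,0,0,0],[0,0,0,0,0,0],[0,0,0,0,0,0],[0,0,0,0,0,0],[0,0,0,0,0,0],[0,0,0,0,0,0]], fingers=0, squeeze=100)

```text
clock: 4.8
eef_pos: [541.1, 134.6, 131.6]
tcp_rot: [3.141, -0.001, 0.501]
contact_force: [-0.4, 0.9, 4.8]
opening: 0.171
```

>>> arm_command(targets=[[0,0,-0.003,0,0,0],[0,0,-0.003,0,0,0],[0,0,-0.003,0,0,0],[0,0,-0.003,0,0,0],[0,0,-0.003,0,0,0],[0,0,-0.003,0,0,0],[0,0,-0.003,0,0,0],[0,0,-0.003,0,0,0],[0,0,-0.003,0,0,0],[0,0,-0.003,0,0,0],[0,0,0,0,0,0],[0,0,0,0,0,0]])

```text
clock: 5.8
eef_pos: [540.9, 134.6, 161.5]
tcp_rot: [3.141, -0.001, 0.501]
contact_force: [-0.1, -0.7, -8.8]
opening: 0.167
```

```bash
python3 - <<'E'
from rig import r
from h import *
s=r.sense();print(s["eef_pos"],s["tcp_rot"],s["contact_force"],s["wrist_torque"],s["opening"]*85.4)
t=r.grab_frame("top")["image"];s=r.grab_frame("scene")["image"]
a=cv2.resize(t[145:235,150:260],(390,320),interpolation=2);b=cv2.resize(s[180:285,235:363],(390,320),interpolation=2)
cv2.imwrite("pics/g2.png",np.hstack([a,b]))
E
```

```text
[540.92789862 134.5771356  161.52360627] [ 3.14143840e+00 -5.13533735e-04  5.01004727e-01] [-0.07720341 -0.65876249 -8.76130944] [0.05787368 0.05711206 0.00412427] 14.263359252929222
```

View pics/g2.png

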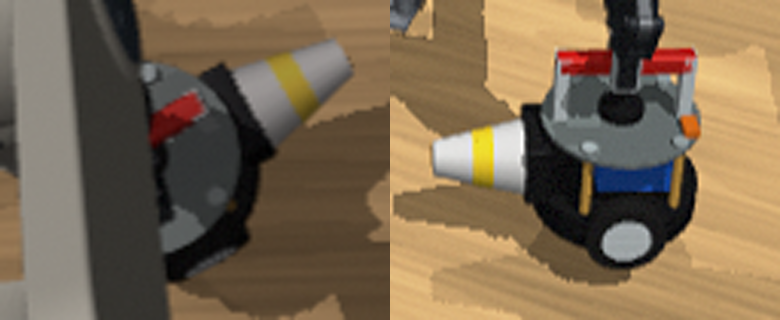

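>>> arm_command(targets=[[0,0,0,0,0,0.0415],[0,0,0,0,0,0.0415],[0,0,0,0,0,0.0415],[0,0,0,0,0,0.0415],[0,0,0,0,0,0.0415],[0,0,0,0,0,0.0415],[0,0,0,0,0,0.0415],[0,0,0,0,0,0.0415],[0,0,0,0,0,0.0415],[0,0,0,0,0,0.0415],[0,0,0,0,0,0.0415],[0,0,0,0,0,0.0415],[0,0,0,0,0,0.0415],[0,0,0,0,0,0.0415],[0,0,0,0,0,0]])

```text
clock: 7.15
eef_pos: [540.6, 134.5, 161.0]
tcp_rot: [3.141, 0.0, -0.082]
contact_force: [-0.6, 0.6, -9.2]
opening: 0.165
```

>>> arm_command(targets=[[-0.0012,0.006,0,0,0,0],[-0.0024,0.0131,0,0,0,0],[-0.0024,0.0131,0,0,0,0],[-0.0024,0.0131,0,0,0,0],[-0.0024,0.0131,0,0,0,0],[-0.0024,0.0131,0,0,0,0],[-0.0024,0.0131,0,0,0,0],[-0.0024,0.0131,0,0,0,0],[-0.0024,0.0131,0,0,0,0],[-0.0024,0.0131,0,0,0,0],[-0.0024,0.0131,0,0,0,0],[-0.0024,0.0131,0,0,0,0],[-0.0024,0.0131,0,0,0,0],[-0.0024,0.0131,0,0,0,0],[-0.0024,0.0131,0,0,0,0],[-0.0024,0.0131,0,0,0,0],[-0.0012,0.006,0,0,0,0],[0,0,0,0,0,0],[0,0,0,0,0,0]])

```text
clock: 8.73
eef_pos: [485.8, -70.4, 161.3]
tcp_rot: [-3.141, -0.0, -0.081]
contact_force: [0.6, 0.3, -8.4]
opening: 0.17
```

>>> arm_command(targets=[[0,0,0.003,0,0,0],[0,0,0.003,0,0,0],[0,0,0.003,0,0,0],[0,0,0.003,0,0,0],[0,0,0.003,0,0,0],[0,0,0.003,0,0,0],[0,0,0.003,0,0,0],[0,0,0.003,0,0,0],[0,0,0.002,0,0,0],[0,0,0.002,0,0,0],[0,0,0,0,0,0],[0,0,0,0,0,0]])

```text
clock: 9.73
eef_pos: [485.8, -70.2, 133.2]
tcp_rot: [3.142, 0.0, -0.08]
contact_force: [0.3, 0.8, -8.9]
opening: 0.162
```

```bash
python3 - <<'E'
from rig import r
from h import *
import pickle
q=r.sense();print(q["eef_pos"],q["tcp_rot"],q["contact_force"],q["wrist_torque"],q["opening"]*85.4)
fs={n:r.grab_frame(n) for n in("scene","top")}
pickle.dump(fs,open("f1.pkl","wb"))
t,s=fs["top"]["image"],fs["scene"]["image"]
cv2.imwrite("pics/p1t.png",cv2.resize(t[170:260,270:400],(780,540),interpolation=2))
cv2.imwrite("pics/p1s.png",cv2.resize(s[140:250,130:260],(709,600),interpolation=2))
E
```

```text
[485.78688549 -70.22062158 133.21515155] [ 3.14158549e+00  1.52000547e-04 -8.00231248e-02] [ 0.32014271  0.79029266 -8.93600663] [ 0.0910289   0.00607197 -0.02551819] 13.810233333822705
```

View pics/p1t.png

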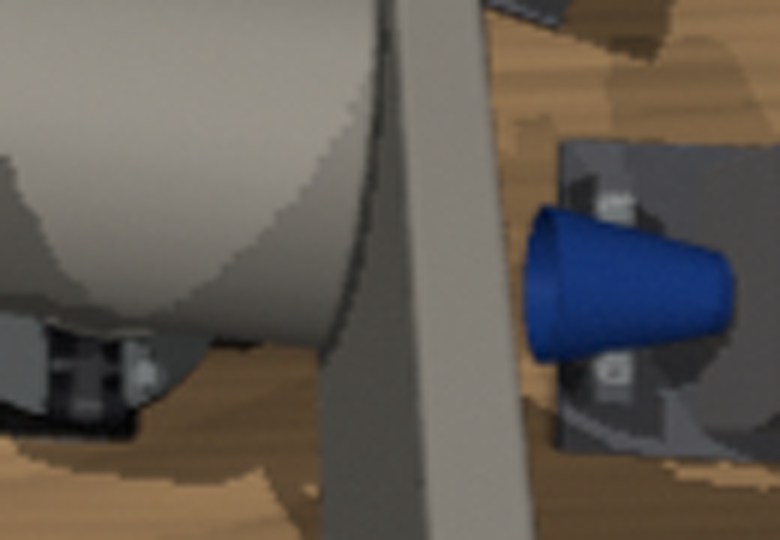

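View pics/p1s.png

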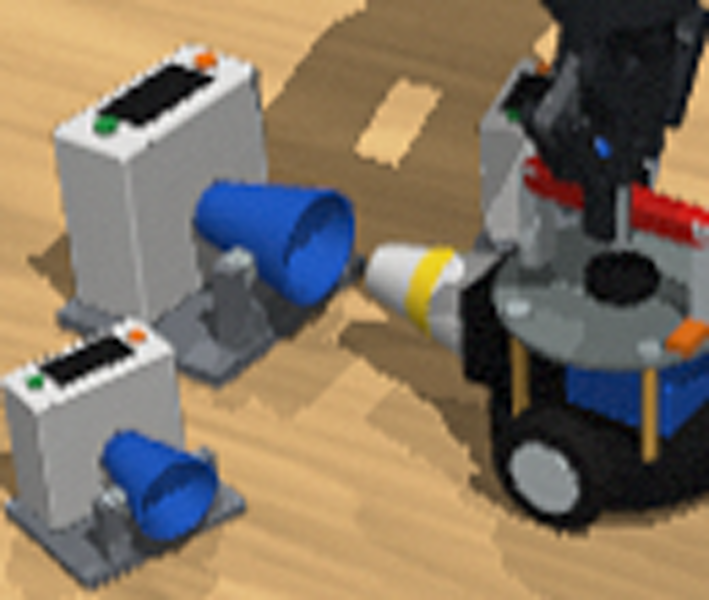

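```bash
python3 - <<'E'
from h import *
import pickle
fs=pickle.load(open("f1.pkl","rb"));S=fs["scene"]
k=709/130
def px(p): return (np.array(p)+.5)/k-.5+np.array((130,140))
d=np.array([-.0799,-.9968,0]); n=np.array([-d[1],d[0],0])
o=np.array([485.8,-70.3,2.0])
# silhouette of tip ring & mouth ring
th=np.linspace(0,2*np.pi,60)
def ring(c,rad): return np.array([proj(S,c+rad*(np.cos(t)*n+np.sin(t)*np.array([0,0,1]))) for t in th])
inv=lambda q:(q-np.array((130,140))+.5)*k-.5
img=cv2.imread("pics/p1s.png")
for c,rad,col in((o+145*d+[0,0,60],14,(0,0,255)),(o+115*d+[0,0,60],20.86,(0,0,255)),(o+99*d+[0,0,60],24.5,(0,0,255)),(np.array([471.5,-255,60]),32,(0,255,0)),(np.array([471.5,-255,60]),28,(0,255,0))):
    cv2.polylines(img,[inv(ring(c,rad)).round().astype(np.int32)],True,col,1)
cv2.imwrite("pics/p1s_o.png",img)
E
```

```text
(no output)
```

View pics/p1s_o.png

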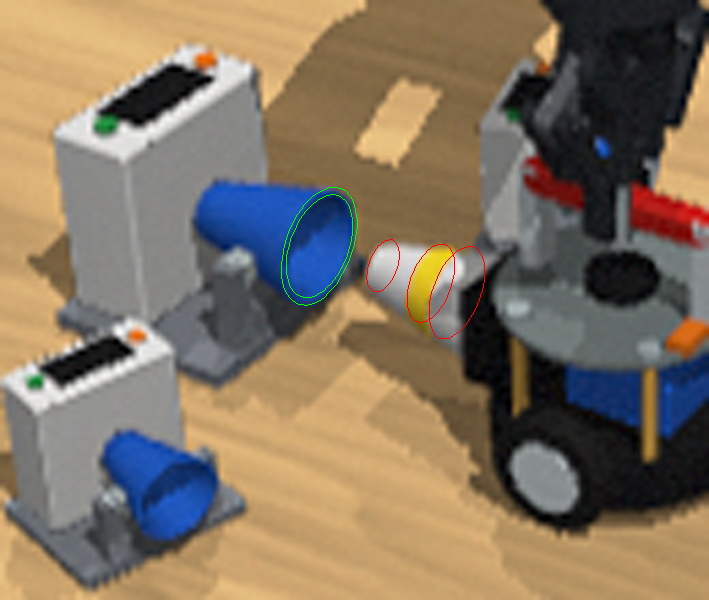

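The predicted funnel and nose rings (funnel about (319,246), tip about (383,266) in the crop) match the picture to within about 2 crop px. So the nose is aligned with the mouth, about 40 mm short of it. I'll move in partway while watching the force.

>>> arm_command(targets=[[0,0.002,0,0,0,0],[0,0.004,0,0,0,0],[0,0.004,0,0,0,0],[0,0.004,0,0,0,0],[0,0.004,0,0,0,0],[0,0.004,0,0,0,0],[0,0.004,0,0,0,0],[0,0.004,0,0,0,0],[0,0.004,0,0,0,0],[0,0.004,0,0,0,0],[0,0.004,0,0,0,0],[0,0.004,0,0,0,0],[0,0.004,0,0,0,0],[0,0.004,0,0,0,0],[0,0.004,0,0,0,0],[0,0.002,0,0,0,0],[0,0,0,0,0,0]])

```text
clock: 11.25
eef_pos: [481.0, -130.5, 133.3]
tcp_rot: [3.141, -0.0, -0.08]
contact_force: [-0.1, -0.9, -7.7]
opening: 0.168
```

```bash
python3 - <<'E'
from rig import r
from h import *
import pickle
q=r.sense();print(q["eef_pos"],q["tcp_rot"],q["contact_force"],q["wrist_torque"])
fs={n:r.grab_frame(n) for n in("scene","top")}
pickle.dump(fs,open("f2.pkl","wb"))
t,s=fs["top"]["image"],fs["scene"]["image"]
cv2.imwrite("pics/p2.png",np.hstack([cv2.resize(t[170:270,300:430],(390,300),interpolation=2),cv2.resize(s[150:220,150:240],(386,300),interpolation=2)]))
E
```

```text
[ 481.03454194 -130.50675774  133.30401848] [ 3.14144592e+00 -1.23222109e-04 -8.03579296e-02] [-0.13402417 -0.91116494 -7.71107107] [ 0.10479472 -0.03177428 -0.00212927]
```

View pics/p2.png

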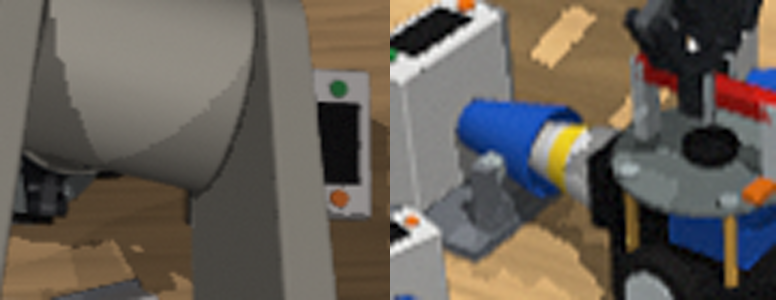

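The nose is entering the funnel cleanly. In the right crop the rim is just ahead of the yellow band, at about (545,150), and there's no lateral force. Advancing 17 mm, then setting down.

>>> arm_command(targets=[[0,0.002,0,0,0,0],[0,0.002,0,0,0,0],[0,0.002,0,0,0,0],[0,0.002,0,0,0,0],[0,0.002,0,0,0,0],[0,0.002,0,0,0,0],[0,0.002,0,0,0,0],[0,0.002,0,0,0,0],[0,0.001,0,0,0,0],[0,0,0,0,0,0],[0,0,0,0,0,0]])

```text
clock: 12.27
eef_pos: [479.7, -147.0, 133.3]
tcp_rot: [-3.142, 0.0, -0.08]
contact_force: [0.4, -0.5, -9.1]
opening: 0.167
```

>>> arm_command(targets=[[0,0,0.0005,0,0,0],[0,0,0.0005,0,0,0],[0,0,0.0005,0,0,0],[0,0,0.0003,0,0,0],[0,0,0,0,0,0],[0,0,0,0,0,0]])

```text
clock: 12.77
eef_pos: [479.8, -146.9, 131.7]
tcp_rot: [-3.142, -0.0, -0.08]
contact_force: [-1.0, 1.7, -4.7]
opening: 0.166
```

```bash
python3 - <<'E'
from rig import r
from h import *
q=r.sense();print(q["eef_pos"],q["tcp_rot"],q["contact_force"],q["wrist_torque"])
s=r.grab_frame("scene")["image"]
cv2.imwrite("pics/p3.png",cv2.resize(s[150:230,150:250],(750,600),interpolation=2))
E
```

```text
[ 479.82999623 -146.92277623  131.72084198] [-3.14156661e+00 -3.46467496e-04 -7.99680619e-02] [-0.98230391  1.71233448 -4.65464743] [0.24173929 0.1038457  0.03912214]
```

View pics/p3.png

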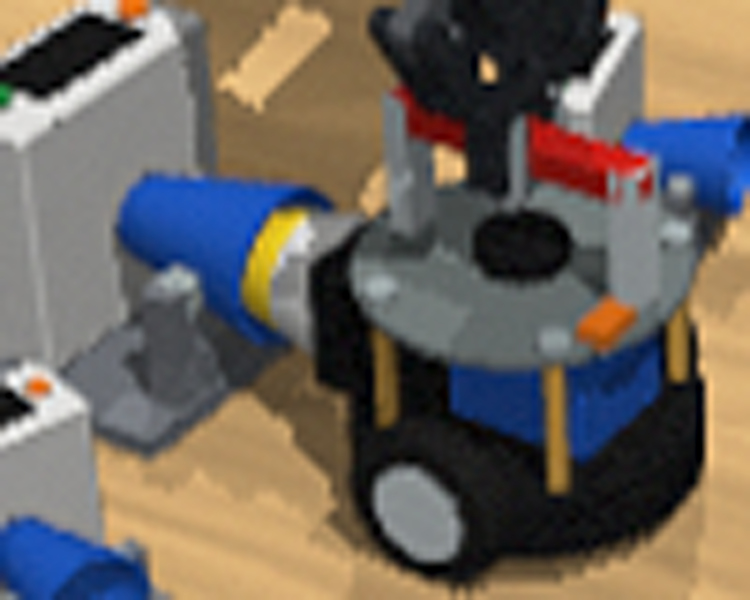

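The rim now lies over the yellow band, at about (270,265) in the crop, and the wheels are taking the weight. Letting go.

>>> arm_command(targets=[[0,0,0.0004,0,0,0],[0,0,0,0,0,0],[0,0,0,0,0,0]])

```text
clock: 13.07
eef_pos: [479.9, -147.0, 131.7]
tcp_rot: [3.142, -0.001, -0.08]
contact_force: [-2.7, 1.7, 6.3]
opening: 0.167
```

>>> arm_command(targets=[[0,0,0,0,0,0],[0,0,0,0,0,0],[0,0,0,0,0,0],[0,0,0,0,0,0],[0,0,0,0,0,0],[0,0,0,0,0,0],[0,0,0,0,0,0],[0,0,0,0,0,0],[0,0,0,0,0,0],[0,0,0,0,0,0]], fingers=0.0854)

```text
clock: 13.9
eef_pos: [479.7, -147.0, 131.1]
tcp_rot: [3.142, -0.0, -0.08]
contact_force: [0.4, 0.6, -0.5]
opening: 1.0
```

>>> arm_command(targets=[[0,0,-0.004,0,0,0],[0,0,-0.01,0,0,0],[0,0,-0.01,0,0,0],[0,0,-0.01,0,0,0],[0,0,-0.01,0,0,0],[0,0,-0.01,0,0,0],[0,0,-0.01,0,0,0],[0,0,-0.01,0,0,0],[0,0,-0.01,0,0,0],[0,0,-0.01,0,0,0]])

```text
clock: 14.73
eef_pos: [479.6, -147.0, 226.2]
tcp_rot: [3.142, -0.0, -0.08]
contact_force: [0.3, 0.3, 0.4]
opening: 0.998
```

>>> arm_command(targets=[[0,-0.02,0,0,0,0],[0,-0.025,0,0,0,0],[0,-0.025,0,0,0,0],[0,-0.025,0,0,0,0],[0,-0.025,0,0,0,0],[0,-0.025,0,0,0,0],[0,-0.025,0,0,0,0],[0,-0.025,0,0,0,0],[0,-0.025,0,0,0,0],[0,-0.025,0,0,0,0],[0,-0.025,0,0,0,0],[0,-0.025,0,0,0,0],[0,-0.025,0,0,0,0],[0,-0.025,0,0,0,0],[0,-0.025,0,0,0,0],[0,-0.01,0,0,0,0],[0,0,0,0,0,0]])

```text
clock: 16.15
eef_pos: [510.1, 233.6, 225.3]
tcp_rot: [-3.141, -0.0, -0.078]
contact_force: [-0.8, -0.1, 1.4]
opening: 0.999
```

```bash
python3 - <<'E'
from rig import r
from h import *
import pickle
fs={n:r.grab_frame(n) for n in("scene","top")}
pickle.dump(fs,open("f3.pkl","wb"))
t,s=fs["top"]["image"],fs["scene"]["image"]
cv2.imwrite("pics/p4t.png",cv2.resize(t[170:260,280:430],(800,480),interpolation=2))
cv2.imwrite("pics/p4s.png",cv2.resize(s[150:230,150:250],(750,600),interpolation=2))
cv2.imwrite("pics/p4full.png",t)
E
```

```text
(no output)
```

View pics/p4t.png

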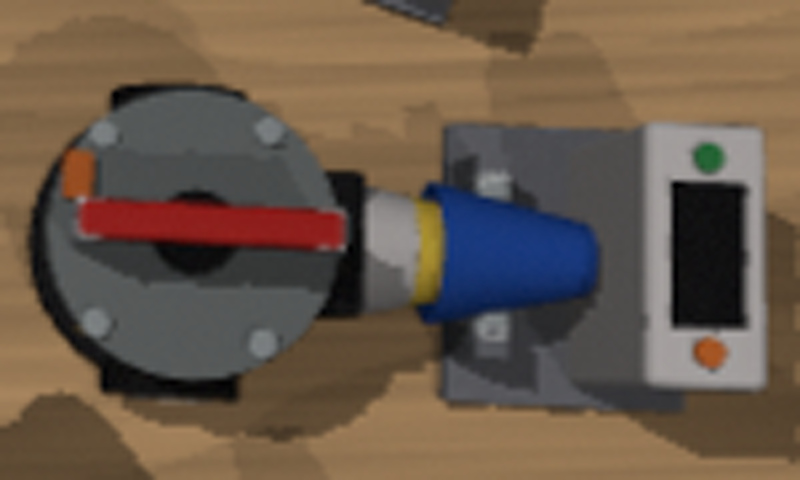

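View pics/p4s.png

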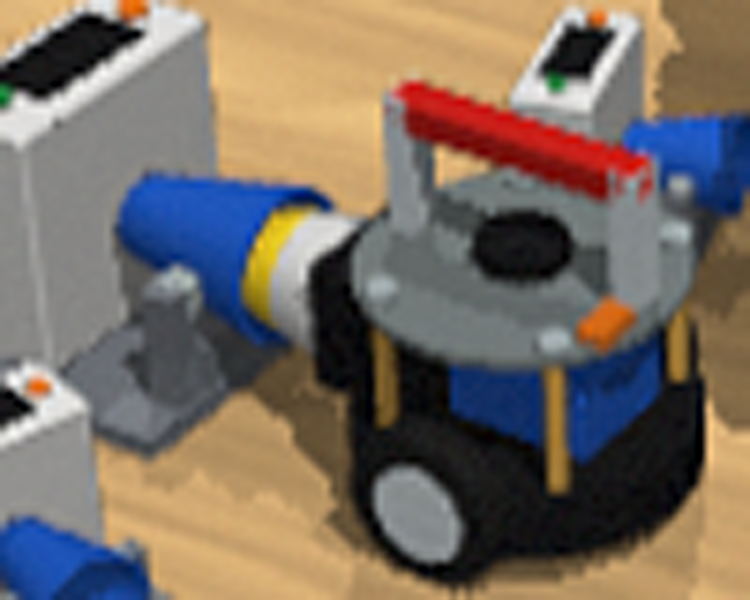

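View pics/p4full.png

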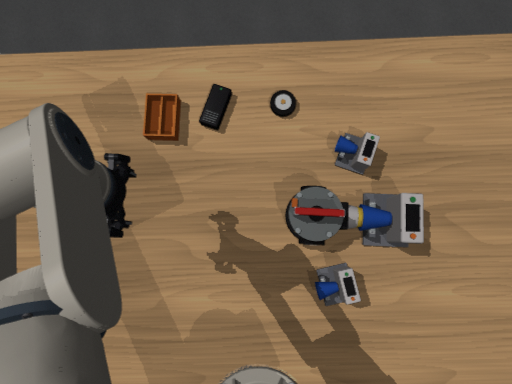

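Released and seen from above. The yellow strip at the rim spans crop y 200–306 and the rim spans y 184–322, and both centre on about 253, so the nose is centred. Next I'll measure the final pose.

```bash
python3 - <<'E'
from h import *
import pickle
T=pickle.load(open("f3.pkl","rb"))["top"];S=pickle.load(open("f3.pkl","rb"))["scene"]
h=cv2.cvtColor(T["image"],cv2.COLOR_BGR2HSV)
m=(((h[...,0]<5)|(h[...,0]>174))&(h[...,1]>150)&(h[...,2]>70)).astype(np.uint8)
k,l,st,ce=cv2.connectedComponentsWithStats(m);i=1+np.argmax(st[1:,4])
rc=cv2.minAreaRect(cv2.findContours((l==i).astype(np.uint8),0,1)[0][0]);b=cv2.boxPoints(rc);print(b)
b=b[np.argsort(b[:,0])];A=onplane(T,b[:2].mean(0),158);B=onplane(T,b[2:].mean(0),158)
c=onplane(T,ce[i],158);print("centre",c,(A+B)/2,"yaw",np.degrees(np.arctan2(*(B-A)[1::-1])))
M=np.array([471.5,-255]);d=np.array([-.0799,-.9968]);n=np.array([-d[1],d[0]])
cr=lambda p:(np.array(p)+.5)/(800/150)-.5+np.array((280,170))
for cc in(c,(A+B)/2):
    v=cc[:2]+145*d-M;print("inside",v@d,"side",v@n)
# block face (75 ahead) top edge z~? ; rim left edge
for p in((366,187),(365,312)):print("face/root",onplane(T,cr(p),60))
print("rim",onplane(T,cr((425,253)),60),"band rear",onplane(T,cr((415,253)),84))
f0=pickle.load(open("f0.pkl","rb"))
for n_ in("top","scene"):
    D=cv2.absdiff(f0[n_]["image"],pickle.load(open("f3.pkl","rb"))[n_]["image"]).max(2)
    print(n_,D[85:145,185:300].max() if n_=="top" else D[270:355,160:345].max(), D[90:142,143:182].max() if n_=="top" else "")
E
```

```text
[[294.7431  213.88121]
 [295.12708 206.58562]
 [343.3094  209.12154]
 [342.9254  216.41713]]
centre [ 480.18904942 -146.36499951  158.        ] [ 480.30769813 -145.70235065  158.        ] yaw -94.74352743874744
inside 36.01754271320594 side -0.018692075140254293
inside 35.347534300518504 side 0.04663131093526724
face/root [ 501.26033512 -228.98196461   60.        ]
face/root [ 446.09044984 -225.27289555   60.        ]
rim [ 471.25280572 -253.1310807    60.        ] band rear [ 470.1293652  -243.07171204   84.        ]
top 18 17
scene 218
```

```bash
python3 - <<'E'
from rig import r
r.sign_off()
E
```

```text
the job is handed in; nothing more can be done
```

The rover is nested in the large dock's funnel with the rim over the yellow band. I let go of it, moved the arm clear and handed the job in at about 16 s of the 45 s allowed. No verdict was reported.

I carried it by the red handle, lined it up about 40 mm short of the mouth, and moved it in with no noticeable side force. Then I set it down on its wheels and opened the gripper.

**Final checks:**
- **Depth:** the tip is about 35–36 mm inside by the handle position, against 28–48 mm allowed. A rougher check from the band's rear edge gave about 34–36 mm.
- **Sideways and direction:** the nose is about 0 mm off the funnel's axis and less than 0.01 rad off its direction. From above it sits centred in the rim.
- **Height and tilt:** the rover looks upright in the pictures. I did not measure its tilt or the nose height separately after release.
- **Bystanders:** the adapter, spare wheel and bin look unchanged between the first and last top views.

**Disagreements:**
- **Heights:** measured from two views, heights came out 2–4 mm below the given ones, for example 117 mm against 120 mm for the housing and 154 mm against 158 mm for the handle's top face. I put this down to calibration error and used the given heights.
- **Scene view:** the same comparison of bystanders in the scene view was not usable, because the patch also covered where the rover had stood.

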